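# Finish the styling chair service: lock nut and tagged casters

### The arm

A 6-joint arm with a two-finger parallel gripper is mounted at the origin on the work surface. World frame = base frame: x ahead of the robot, y to its left, z up, the work surface at z = 0. Lengths are in m, angles in rad, forces in N, time in s.
With the tool pointing down it reaches from about 0.275 to 1 m from the base axis. Payload 8.4 kg.
Tool frame: the origin (TCP) lies on the centre line of the jaws, within the pads' length; the fingertips stand 17 mm ahead of it and the grasp point (between the pads) lies 2 mm behind it (bot.tcp_to_tips is the z of the fingertips in the tool frame, in m); z points along the fingers, y is the line along which they close (so a half turn about z gives the same grasp; the last joint's range is limited). The gripper opens to 85 mm and grips with 20 to 120 N. Pads are 22 mm wide; open, the fingers measure 114 mm over their backs; the gripper's body (76 mm by 85 mm) begins 54 mm behind the grasp point. The pads swing forward as they close: fully open they stand 13 mm farther back than shut.
Start: joints at [1.277, 0.353, 1.633, -0, 1.155, -0.002], TCP at [0.18, 0.599, 0.248] pointing down, gripper open.
Joint ranges: [-2.63, 2.63], [-0.92, 2.1], [0.06, 2.66], [-1.3, 4.44], [0, 2.69], [-3.02, 3.02]. Speed limits (rad/s): [2.22, 2.22, 2.79, 3.14, 3.14, 3.14].

### API

Orientations are given as a unit quaternion [x, y, z, w].
In Python, from workcell import bot, hand, kinematics, get_obs, vision, hand_in gives the robot as it stands. The module is installed in compiled form; this text tells all that it offers. Calls block until the motion is done:
- bot.reach(position, orientation): joint-space move of the TCP to a pose.
- bot.servo_line(position, ori=None, velocity=0.15): straight line of the TCP; ori=None keeps the orientation; velocity is the mean speed in m/s.
- bot.goto_joints(angles): joint-space move.
- hand.move_gripper(opening, strength=None): finger opening in m; strength is the grip in N (None keeps the last); returns when the fingers have stopped.
- bot.dwell(seconds).
- kinematics.solve_ik(position, orientation): joint angles nearest the present ones, or None.
- get_obs(): the state.
- vision.read_camera(name): name is "scene" or "top" or "wrist"; returns a dict with "frame" (420x560x3 uint8, red, green, blue), "intrinsics" (3x3 intrinsics, pixels), "view" (4x4, takes a point from world to camera coordinates). Camera axes: x right, y down, z forward; pixel columns grow to the right and rows downward; lengths in m; the calibration is good to about 2 mm. The wrist camera is an equidistant fisheye: a pixel r from the principal point sees the ray r / f radians off the axis. A picture is of the moment at which its call begins. There is no depth.
A pose or a line that the arm cannot do raises bot.IKError and nothing moves.
- hand_in(): hands the job in; it is judged then, once.
The state is a dict: "time_s": time; "joint_pos": joint angles; "joint_vel": joint speeds; "joint_efforts": joint torques, N m; "position": TCP position; "orientation": TCP orientation; "wrist_force": force on the tool from outside, world axes, zero at the start; "ft_torque": the same for the moment, N m; "gripper_width": finger opening in m; "grip_force": force on a finger pad.
Only numpy, scipy, OpenCV 4.12 (cv2) and the standard library are available. Lean on these libraries where they do the work, as an engineer would, in place of code of your own. Each camera call takes 0.05 s, during which the arm holds its last target. There are 200 camera calls.

### The job

Finish servicing the styling chair: tighten the castle nut on the swivel hub clockwise until it is snug (its paint mark meets the stripe on the hub), then turn it a little further, never back, until the very first slot lines up with the spindle's cotter hole so that a split pin would pass. Lay every caster that wears a round disc tag flat in the low keep tray and every caster that wears a long bar tag flat in the deeper reject box, in whatever order suits you. Leave the bottle, bowl and brush alone.

Things in the scene. Friction and masses are not known exactly. Their poses are not given: they have to be found in the camera images.
- hub: Grey swivel hub of a styling chair, fixed on the counter: round flange 110 mm in diameter and 14 mm high, above it a boss 44 mm in diameter carrying the castle nut, with a 52 mm washer under the nut 68 to 72 mm above the counter. Origin at the centre of its underside, z up. A white paint stripe on the flange lies 30 degrees (counter-clockwise from above) from its x axis. Fixed.
- spindle: Steel spindle 31 mm in diameter, fixed upright on the hub's axis, standing up through the nut to 120 mm above the counter; it does not turn. Origin on its axis 72 mm above the counter. Its horizontal x axis is the direction of the cotter hole drilled right through it, also shown by a dark line scribed across its top end.
- nut_run (a joint): Running-down angle of the castle nut, rad: negative while loose (-2.6 to -4.2 at the start), 0 when the nut is snug on its washer (a stop; turns easily, 0.06 N m, until there). Grows clockwise seen from above. When snug, the white paint mark on one corner of the nut meets the white stripe on the flange, for the first time. Turning the nut back from any tightness reduces this angle.
- nut_pinch (a joint): Further tightening of the nut after it is snug, rad: 0 at the start, grows clockwise from above, stiff (0.4 N m), stays where left and does not go back, stop at 1.5. Total turn of the nut = nut_run + nut_pinch. The first slot to meet the cotter hole after snug does so at 0.35 to 0.85.
- nut_mid (a point): Centre of the castle nut's hexagonal part, on its axis 85 mm above the counter. Steel nut, 56 mm across flats, hexagon 72 to 98 mm above the counter, then a crown 47 mm in diameter up to 110 mm, cut by six slots 60 degrees apart, one over the middle of each flat; only turns, does not rise or sink. A white paint mark is on one corner.
- slot0 (a point): Point on the nut's axis, 98 mm above the counter at the floor of the slots; turns with the nut. Its horizontal x axis runs through a pair of opposite slots and is square to two opposite flats. The painted corner lies 30 degrees counter-clockwise (from above) from this x axis.
- slot1 (a point): As slot0, for another pair of slots: its x axis is 60 degrees counter-clockwise (from above) from that of slot0.
- slot2 (a point): As slot0, for another pair of slots: its x axis is 120 degrees counter-clockwise (from above) from that of slot0.
- caster_1: Twin-wheel furniture caster, a grey cylinder 60 mm in diameter and 40 mm high lying flat, 0.1 to 0.2 kg, with a white inspection tag 3 mm high on its upper face: a round disc 33 mm in diameter (passed inspection). Origin at the centre of its underside, z up. May be absent.
- caster_2: Twin-wheel furniture caster, a grey cylinder 60 mm in diameter and 40 mm high lying flat, 0.1 to 0.2 kg, with a white inspection tag 3 mm high on its upper face: a round disc 33 mm in diameter (passed inspection). Origin at the centre of its underside, z up. May be absent.
- caster_3: Twin-wheel furniture caster, a grey cylinder 60 mm in diameter and 40 mm high lying flat, 0.1 to 0.2 kg, with a white inspection tag 3 mm high on its upper face: a round disc 33 mm in diameter (passed inspection). Origin at the centre of its underside, z up. May be absent.
- caster_4: Twin-wheel furniture caster, a grey cylinder 60 mm in diameter and 40 mm high lying flat, 0.1 to 0.2 kg, with a white inspection tag 3 mm high on its upper face: a long narrow bar, 54 x 13 mm (rejected). Origin at the centre of its underside, z up. May be absent.
- caster_5: Twin-wheel furniture caster, a grey cylinder 60 mm in diameter and 40 mm high lying flat, 0.1 to 0.2 kg, with a white inspection tag 3 mm high on its upper face: a long narrow bar, 54 x 13 mm (rejected). Origin at the centre of its underside, z up. May be absent.
- keep_tray: Keep tray: white open tray, 230 mm (its x) by 130 mm (its y) outside and only 17 mm high, 5 mm walls and floor. Origin at the centre of its underside. Fixed; holds three casters side by side along x.
- reject_box: Reject box: white open box of the same 230 x 130 mm outline (x, y) but 34 mm high, 5 mm walls and floor, with a steel wire handle at its -x end. Origin at the centre of its underside. Fixed.
- spray: White bottle 64 mm in diameter, 170 mm high, a bystander. Origin at the centre of its underside.
- bowl: Grey tint bowl 90 mm in diameter, 50 mm high, a bystander. Origin at the centre of its underside.
- brush: Brush lying on the counter, a bystander. Origin at its underside.
Things that resemble listed ones, but are neither listed nor needed, are in the scene too. Leave any pink look-alike of the caster_3 alone.

How it is judged:
On the way, in this order (a step that is already met when the one before it is completed fails the run):
1. the castle nut is turned down until snug (value of joint nut_run above -0.06 rad), for 0.1 s.
2. the nut is turned on until its first slot lines up with the cotter hole (value of joint nut_run above -0.1 rad and value of joint nut_pinch between 0.2 and 1.05 rad and angle between the x axis of any of slot0, slot1, slot2 and the x axis of spindle, either way round below 0.12 rad), for 0.3 s.
At the end, for the whole second after the job is handed in: Nut snug (nut_run above -0.1), turned on by 0.2 to 1.05 rad (nut_pinch), a pair of slots within 0.12 rad of the cotter hole; disc-tagged casters in the keep tray, bar-tagged in the reject box, centre inside the walls, flat within 0.2 rad (either face up), at rest (all of step 2 and x of caster_1 in the frame of keep_tray between -0.095 and 0.095 m and y of caster_1 in the frame of keep_tray between -0.045 and 0.045 m and z of caster_1 in the frame of keep_tray between -0.005 and 0.055 m and angle between the z axis of each of caster_1, caster_2, caster_3 and the z axis of keep_tray, either way round below 0.2 rad and linear speed of each of caster_1, caster_2, caster_3, caster_4, caster_5 below 0.03 m/s and x of caster_2 in the frame of keep_tray between -0.095 and 0.095 m and y of caster_2 in the frame of keep_tray between -0.045 and 0.045 m and z of caster_2 in the frame of keep_tray between -0.005 and 0.055 m and x of caster_3 in the frame of keep_tray between -0.095 and 0.095 m and y of caster_3 in the frame of keep_tray between -0.045 and 0.045 m and z of caster_3 in the frame of keep_tray between -0.005 and 0.055 m and x of caster_4 in the frame of reject_box between -0.095 and 0.095 m and y of caster_4 in the frame of reject_box between -0.045 and 0.045 m and z of caster_4 in the frame of reject_box between -0.005 and 0.055 m and angle between the z axis of each of caster_4, caster_5 and the z axis of reject_box, either way round below 0.2 rad and x of caster_5 in the frame of reject_box between -0.095 and 0.095 m and y of caster_5 in the frame of reject_box between -0.045 and 0.045 m and z of caster_5 in the frame of reject_box between -0.005 and 0.055 m); the robot touches nothing.
It fails at once if the spray is disturbed (moved more than 40 mm) (distance of spray from where it was at the start of the episode above 0.04 m).
It fails at once if the bowl is disturbed (moved more than 40 mm) (distance of bowl from where it was at the start of the episode above 0.04 m).
It fails at once if the brush is disturbed (moved more than 40 mm) (distance of brush from where it was at the start of the episode above 0.04 m).
Of caster_1, caster_2, caster_3, caster_4, caster_5 only 3 to 5 are there at a start; the rules pass over those that are not, and their reading is None.
At some moment in a run one of caster_1, caster_2, caster_3, caster_4, caster_5 may be knocked a few centimetres aside while the robot is not near it.
Once in a run the grip may slacken for a moment while it holds something.
It also fails if it takes over 210 s, if anything falls off the work surface, if the arm or the gripper's body presses on something with over 40 N, if the wrist force passes 120 N, or if a joint passes its speed limit or range.

## Working session

There is one attempt and no reset: what is moved stays moved. The work goes in short steps, each a Python script; the robot and the scene stay as the last script left them, time stands still between calls to the robot, and variables do not carry over. Pictures are saved under pics/ and viewed, at most 14 in all, crops included, and the job is handed in when it is done.

```bash
mkdir -p pics; python3 - <<'E'
from workcell import *
import cv2,numpy as np
for n in ("scene","top"):
    c=vision.read_camera(n); np.savez("pics/"+n,**{k:c[k] for k in("frame","intrinsics","view")})
    cv2.imwrite(f"pics/{n}0.png",cv2.resize(c["frame"][:,:,::-1],(784,588)))
    print(n,c["intrinsics"].round(1).tolist(),c["view"].round(3).tolist())
o=get_obs();print({k:np.round(v,3).tolist() for k,v in o.items()})
E
```

```text
scene [[487.7, 0.0, 287.3], [0.0, 487.7, 209.8], [0.0, 0.0, 1.0]] [[-0.656, 0.755, 0.013, 0.343], [0.583, 0.518, -0.626, -0.236], [-0.479, -0.403, -0.78, 1.366], [0.0, 0.0, 0.0, 1.0]]
top [[415.2, 0.0, 277.6], [0.0, 415.2, 206.7], [0.0, 0.0, 1.0]] [[0.006, -1.0, -0.013, 0.009], [-0.998, -0.006, -0.059, 0.521], [0.059, 0.013, -0.998, 0.964], [0.0, 0.0, 0.0, 1.0]]
{'time_s': 0.1, 'joint_pos': [1.277, 0.354, 1.634, 0.0, 1.155, -0.002], 'joint_vel': [0.001, -0.001, -0.002, -0.001, -0.001, 0.0], 'joint_efforts': [0.001, -60.636, -34.282, 0.0, 0.004, 0.0], 'position': [0.18, 0.598, 0.248], 'orientation': [0.145, 0.989, -0.001, -0.0], 'wrist_force': [0.083, 1.029, -0.155], 'ft_torque': [-0.011, 0.026, 0.042], 'grip_force': 0.0, 'gripper_width': 0.085}
```

View pics/scene0.png

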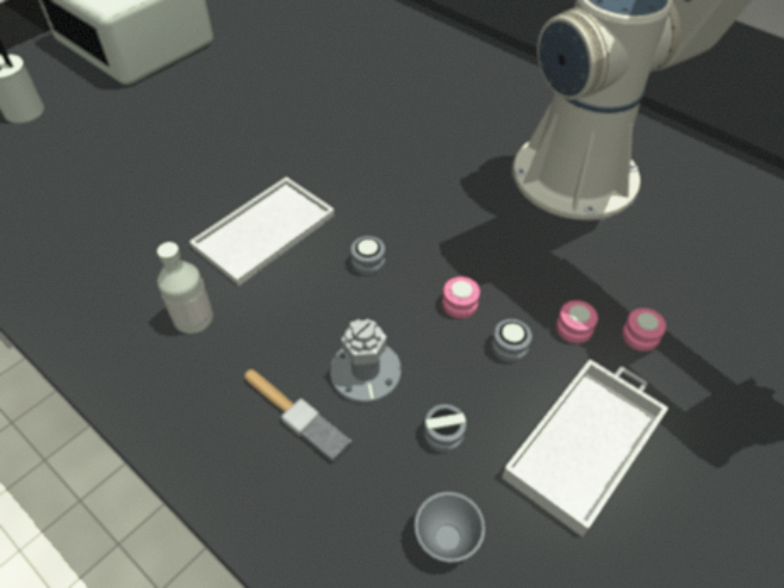

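View pics/top0.png

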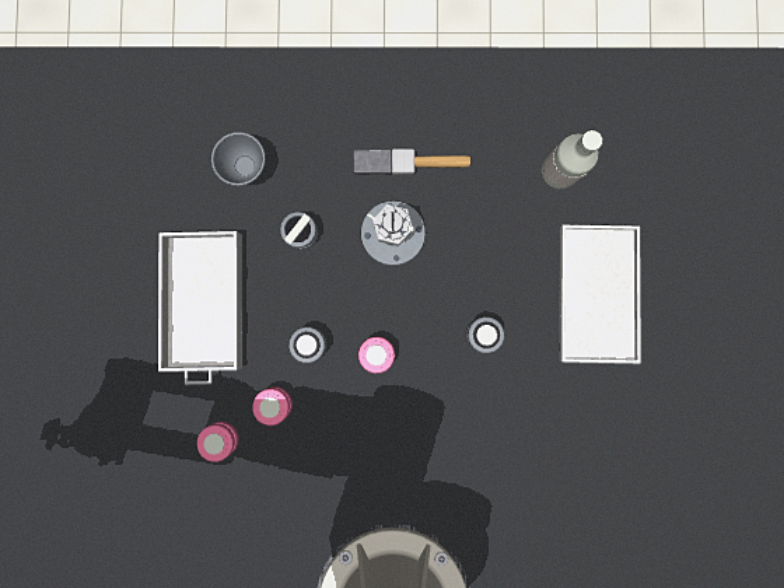

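```bash
cat > h.py <<'E'
import numpy as np,cv2
from workcell import *
def ray(c,u,v):
    K,V=c["intrinsics"],c["view"]; R,t=V[:3,:3],V[:3,3]
    d=np.array([(u-K[0,2])/K[0,0],(v-K[1,2])/K[1,1]])
    if c.get("fish"):
        r=np.linalg.norm(d)+1e-12; d=np.r_[d/r*np.sin(r),np.cos(r)]
    else: d=np.r_[d,1]
    return -R.T@t, R.T@d
def plane(c,u,v,z):
    o,d=ray(c,u,v); return (o+d*(z-o[2])/d[2])[:2]
def proj(c,p):
    q=c["view"][:3,:3]@np.array(p)+c["view"][:3,3]; K=c["intrinsics"]
    if c.get("fish"):
        r=np.hypot(q[0],q[1])+1e-12; th=np.arctan2(r,q[2]); q=np.array([q[0]/r*th,q[1]/r*th,1])
    return K[0,0]*q[0]/q[2]+K[0,2],K[1,1]*q[1]/q[2]+K[1,2]
def cam(n):
    c=dict(vision.read_camera(n)); c["fish"]=n=="wrist"; return c
def quat(yaw): # tool down; tool y axis (closing line) at world angle yaw+90deg -> x axis at angle yaw
    return np.array([np.cos(yaw/2),np.sin(yaw/2),0,0])
def rectify(c,x,y,z,half=.045,n=600):
    """top-down view of plane z: column grows +x... up=+y, right=+x"""
    g=np.linspace(-half,half,n); m=np.array([[proj(c,(x+a,y-b,z)) for a in g] for b in g],np.float32)
    return cv2.remap(c["frame"],m[...,0],m[...,1],cv2.INTER_CUBIC)
E
python3 - <<'E'
from h import *
c={k:v for k,v in np.load("pics/top.npz").items()}; f=c["frame"]
def P(n,u,v,z): print(n,plane(c,u/1.4,v/1.4,z).round(4))
hsv=cv2.cvtColor(f,cv2.COLOR_RGB2HSV)
m=((hsv[...,2]>190)&(hsv[...,1]<40)).astype(np.uint8); m[:40]=0
n,l,s,ce=cv2.connectedComponentsWithStats(m)
for i in range(1,n):
    if s[i,4]>25: print(s[i].tolist(),ce[i].round(1),"z43",plane(c,*ce[i],.043).round(4),"z17",plane(c,*ce[i],.017).round(4))
P("hub",393,233,.014)
for n,pts,z in(("keep",((562,226),(640,228),(562,361),(640,362)),.017),("rej",((159,234),(238,232),(160,370),(237,369)),.034)):
    for p in pts:P(n,*p,z)
P("bowl",238,158,.05);P("spraybase",563,170,.02);P("brushend",354,160,.01);P("pink",376,354,.043)
print(kinematics.solve_ik((.45,0,.3),quat(0)),get_obs()["orientation"])
E
```

```text
[416, 93, 14, 14, 155] [422.5  99.8] z43 [ 0.769  -0.3221] z17 [ 0.7774 -0.331 ]
[280, 107, 16, 16, 252] [287.4 114.5] z43 [ 0.7337 -0.0094] z17 [ 0.7411 -0.0097]
[401, 108, 20, 15, 168] [410.1 115.6] z43 [ 0.7319 -0.2931] z17 [ 0.7392 -0.3011]
[262, 146, 20, 19, 154] [273.7 155. ] z43 [0.6385 0.0219] z17 [0.6433 0.0225]
[267, 147, 28, 27, 245] [282.7 161.6] z43 [0.6232 0.0009] z17 [0.6276 0.0009]
[203, 153, 19, 21, 131] [211.9 163.2] z43 [0.6188 0.1646] z17 [0.6231 0.1691]
[401, 161, 57, 99, 5070] [428.1 209.3] z43 [ 0.5151 -0.3313] z17 [ 0.5165 -0.3404]
[113, 165, 56, 108, 4533] [144.1 214.2] z43 [0.5001 0.319 ] z17 [0.5011 0.3278]
[341, 232, 14, 14, 159] [347.3 238.8] z43 [ 0.4467 -0.1471] z17 [ 0.4463 -0.1512]
[212, 239, 14, 15, 163] [218.4 246. ] z43 [0.4284 0.1466] z17 [0.4275 0.1506]
[208, 246, 23, 12, 43] [219.8 252.9] z43 [0.4127 0.1433] z17 [0.4113 0.1472]
[261, 246, 15, 15, 170] [268.2 253.3] z43 [0.4125 0.0329] z17 [0.4111 0.0338]
[230, 404, 10, 16, 101] [234.8 413.7] z43 [0.0561 0.1046] z17 [0.045  0.1075]
hub [0.6166 0.0057]
keep [ 0.6292 -0.2793]
keep [ 0.6264 -0.4101]
keep [ 0.4028 -0.2768]
keep [ 0.4021 -0.4058]
rej [0.61   0.3965]
rej [0.614  0.2641]
rej [0.3843 0.3881]
rej [0.3869 0.2608]
bowl [0.7347 0.2624]
spraybase [ 0.7242 -0.2812]
brushend [0.7433 0.0734]
pink [0.4136 0.032 ]
[-3.33333951e-03  2.09499816e-02  1.92665358e+00 -4.44089210e-16
  1.19398910e+00  1.56746299e+00] [ 1.45380491e-01  9.89375628e-01 -6.08957790e-04 -9.41077659e-05]
```

```bash
python3 - <<'E'
from h import *
bot.reach((.58,.005,.30),quat(0))
c=cam("wrist"); np.savez("pics/w1",**{k:c[k] for k in("frame","intrinsics","view")})
print(c["intrinsics"][0],(-c["view"][:3,:3].T@c["view"][:3,3]).round(3),c["view"][2].round(3))
cv2.imwrite("pics/w1.png",cv2.resize(c["frame"][:,:,::-1],(784,588),interpolation=cv2.INTER_CUBIC))
print("hub",proj(c,(.6166,.0057,.014)))
E
```

```text
[325.1922621    0.         281.29376555] [0.662 0.006 0.425] [-0.319  0.    -0.948  0.614]
hub (np.float64(281.455838637701), np.float64(136.2468126028324))
```

View pics/w1.png

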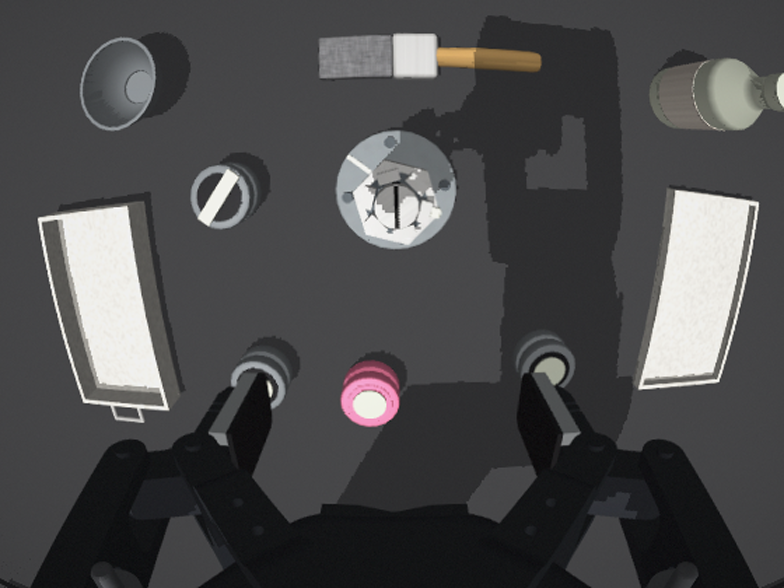

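```bash
python3 - <<'E'
from h import *
bot.reach((.525,.005,.22),quat(0))
c=cam("wrist"); np.savez("pics/w2",**{k:c[k] for k in("frame","intrinsics","view")})
a=rectify(c,.6166,.0057,.014,.065,400);b=rectify(c,.6166,.0057,.104,.045,400)
cv2.imwrite("pics/w2.png",np.hstack([a,b])[:,:,::-1])
# flange: grey-blue ellipse fit on rectified
s=.13/399
h=cv2.cvtColor(a,cv2.COLOR_RGB2HSV);g=cv2.cvtColor(a,cv2.COLOR_RGB2GRAY)
m=(g>85).astype(np.uint8); m=cv2.morphologyEx(m,cv2.MORPH_CLOSE,np.ones((15,15)))
k=max(cv2.findContours(m,0,2)[0],key=cv2.contourArea); (x,y),r=cv2.minEnclosingCircle(k); print("flange",.6166+(x-199.5)*s,.0057-(y-199.5)*s,r*s)
e=cv2.fitEllipse(k); print(.6166+(e[0][0]-199.5)*s,.0057-(e[0][1]-199.5)*s,np.array(e[1])*s)
E
```

```text
flange 0.6176292867789591 0.004484161331062031 0.055084133674028826
0.6175700857368029 0.00486079987260632 [0.10831352 0.10931525]
```

View pics/w2.png

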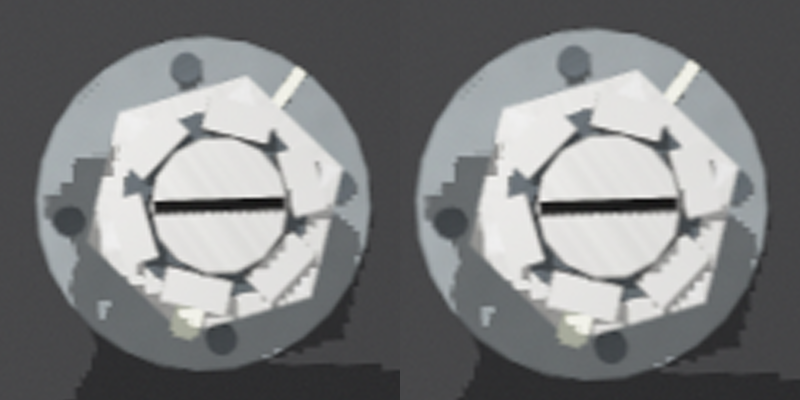

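```bash
python3 - <<'E'
from h import *
c={k:v for k,v in np.load("pics/w2.npz").items()}; c["fish"]=True
s=.13/399
for (u,v),z in (((218.5,206),.12),((204,203),.014)):
    w=(.6166+(u-199.5)*s,.0057-(v-199.5)*s,.014); p=plane(c,*proj(c,w),z); print(p)
    if z==.12: sp=p
x,y=(sp+np.array([.6176,.0048]))/2
yaw=np.deg2rad(196.5)
bot.reach((x,y,.22),quat(yaw)); print(x,y,get_obs()["joint_pos"])
hand.move_gripper(.085)
bot.servo_line((x,y,.086))
print(get_obs()["wrist_force"])
hand.move_gripper(.05,40)
o=get_obs();print(o["gripper_width"],o["grip_force"],o["wrist_force"],o["ft_torque"],o["joint_pos"],o["time_s"])
E
```

```text
[0.61769324 0.0041    ]
[0.61806617 0.00455965]
0.6176466207680682 0.004449998673142153 [ 4.78439366e-03  3.68884414e-01  1.67694421e+00  3.61804884e-05
  1.09565767e+00 -1.85361070e+00]
[-0.25062087  0.16441866  0.21624391]
0.05543907583282404 43.77198815345764 [-1.874806    1.00264335  5.26867723] [0.0889182  0.1748261  0.01117055] [ 4.85011368e-03  5.28911894e-01  1.76720814e+00  1.41062274e-04
  8.44063061e-01 -1.85403217e+00] 7.7333
```

```bash
cat > turn.py <<'E'
from h import *
import sys
j=np.array(get_obs()["joint_pos"]);
for a in eval(sys.argv[1]):
    q=j.copy();q[5]=a-2.0+.1464 if 0 else a; bot.goto_joints(q); o=get_obs()
    print(round(np.degrees(o["joint_pos"][5]),1),"t",round(o["time_s"],2),"F",np.round(o["wrist_force"],1),"T",np.round(o["ft_torque"],2),"w",round(o["gripper_width"],4),round(o["grip_force"]))
E
python3 turn.py "np.radians(-106.2+np.r_[20:180:40,180:206:6])"
```

```text
-86.4 t 8.16 F [-0.2 -1.3 -2.9] T [-0.24 -0.09 -0.02] w 0.0551 44
-46.4 t 8.87 F [-0.5 -5.2 -0.6] T [-0.86  0.2  -0.04] w 0.055 44
-6.4 t 9.57 F [-3.6 -6.9  0.6] T [-1.05  0.37 -0.06] w 0.0551 44
33.6 t 10.28 F [-2.8 -5.7  2.7] T [-0.98  0.63 -0.02] w 0.0554 44
73.6 t 10.99 F [-4.2 -3.3  3. ] T [-0.71  0.81 -0.09] w 0.0555 44
79.6 t 11.24 F [-4.8 -4.5  3.4] T [-0.68  0.78 -0.07] w 0.0554 44
85.6 t 11.49 F [-4.5 -4.5  3.5] T [-0.69  0.79 -0.1 ] w 0.0554 44
91.6 t 11.74 F [-3.7 -3.8  3.2] T [-0.61  0.85 -0.09] w 0.0552 44
97.6 t 11.99 F [-3.9 -2.8  4.1] T [-0.48  0.78 -0.09] w 0.055 44
```

```bash
python3 turn.py "np.radians([100,102,105,109,113,116])"; python3 - <<'E'
from h import *
c=cam("wrist"); np.savez("pics/w3",**{k:c[k] for k in("frame","intrinsics","view")})
a=rectify(c,.6176,.0045,.014,.065,400);b=rectify(c,.6176,.0045,.120,.045,400)
cv2.imwrite("pics/w3.png",np.hstack([a,b])[:,:,::-1])
E
```

```text
99.8 t 12.24 F [-0.5 -2.3  0.8] T [-0.47  0.18  0.16] w 0.0554 44
101.9 t 12.49 F [-1.5 -1.9 -0. ] T [-0.35  0.22  0.12] w 0.0554 44
104.9 t 12.74 F [-0.8 -2.7  1.6] T [-0.3   0.3   0.04] w 0.0548 44
108.8 t 12.99 F [-1.8 -1.6  1.2] T [-0.26  0.3  -0.09] w 0.0553 44
112.8 t 13.24 F [-1.1 -0.   1.2] T [-0.1   0.28 -0.08] w 0.0554 44
115.8 t 13.49 F [-1.  -0.3  1.4] T [0.03 0.21 0.04] w 0.0553 29
```

View pics/w3.png

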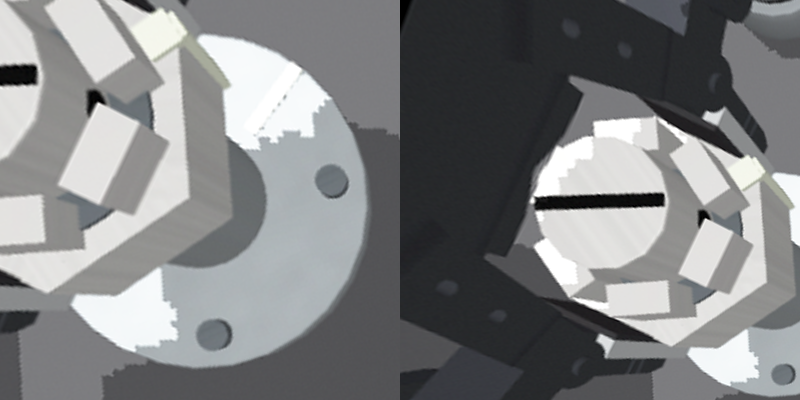

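```bash
python3 - <<'E'
from h import *
hand.move_gripper(.05,40); bot.dwell(.2); o=get_obs(); print(o["gripper_width"],o["grip_force"],o["time_s"])
E
python3 turn.py "np.radians([117.5])"; python3 - <<'E'
from h import *
hand.move_gripper(.085); o=get_obs(); p=np.array(o["position"])
bot.servo_line(p+[0,0,.08]); 
bot.reach((.525,.005,.22),quat(0)); c=cam("wrist"); np.savez("pics/w4",**{k:c[k] for k in("frame","intrinsics","view")})
b=rectify(c,.6176,.0045,.110,.045,600)
cv2.imwrite("pics/w4.png",b[:,:,::-1]); print(get_obs()["time_s"])
E
```

```text
0.055228433252762846 44.694035053253174 13.9583
117.5 t 14.21 F [-0.9  0.6  2.2] T [0.19 0.4  0.16] w 0.055 45
15.875
```

View pics/w4.png

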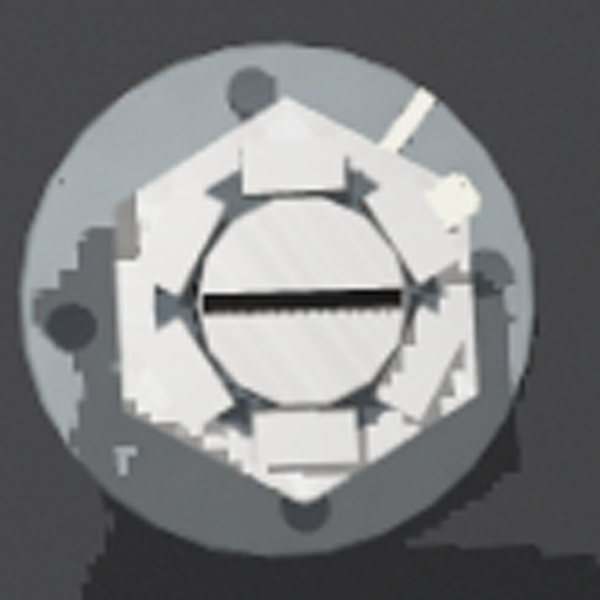

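```bash
cat > pick.py <<'E'
from h import *
def find():
    bot.goto_joints([1.277,.353,1.633,0,1.155,-.002]); c=cam("top"); f=c["frame"]
    hsv=cv2.cvtColor(f,cv2.COLOR_RGB2HSV); m=((hsv[...,2]>165)&(hsv[...,1]<40)).astype(np.uint8)
    n,l,s,ce=cv2.connectedComponentsWithStats(m); out=[]
    for i in range(1,n):
        if 90<s[i,4]<260 and s[i,1]>60:
            p=plane(c,*ce[i],.043)
            (_,(a,b),_)=cv2.minAreaRect(np.argwhere(l==i).astype(np.float32))
            u,v=ce[i].astype(int); ring=hsv[v-13:v+14,u-13:u+14]; pink=((ring[...,1]>80)).mean()
            out.append((p.round(4),round(max(a,b)/min(a,b),2),round(float(pink),2)))
    return out,c
def up(z=.2,v=.25):
    p=np.array(get_obs()["position"]); p[2]=z; bot.servo_line(p,velocity=v)
def pick(p):
    hand.move_gripper(.085); bot.reach((*p,.2),quat(0)); bot.servo_line((*p,.034),velocity=.15)
    hand.move_gripper(.04,40); o=get_obs(); print("grip",o["gripper_width"],o["grip_force"],np.round(o["wrist_force"],1)); up(.2)
    o=get_obs(); print("up",o["gripper_width"],o["grip_force"]); return o["gripper_width"]>.05
def place(p,yaw=0,z=.042):
    bot.reach((*p,.2),quat(yaw)); o=get_obs(); print("over",o["gripper_width"],o["grip_force"])
    bot.servo_line((*p,z),velocity=.12); print("F",np.round(get_obs()["wrist_force"],1)); hand.move_gripper(.073); up(.2); print("t",get_obs()["time_s"])
E
python3 - <<'E'
from pick import *
r,c=find()
for x in r: print(x)
real=[x for x in r if x[2]<.1 and .35<x[0][0]<.7]
A=[x for x in real if x[1]>2][0]; print("bar",A)
if pick(A[0]): place((.499,.328),np.radians(1.5))
E
```

```text
(array([ 0.769 , -0.3221]), 1.0, 0.0)
(array([ 0.7336, -0.0096]), 1.0, 0.05)
(array([0.6162, 0.1635]), 1.03, 0.01)
(array([ 0.4446, -0.1453]), 1.04, 0.0)
(array([ 0.4465, -0.1474]), 1.08, 0.0)
(array([0.4265, 0.1459]), 1.0, 0.0)
(array([0.4283, 0.1467]), 1.08, 0.0)
(array([0.4124, 0.0329]), 1.0, 0.2)
(array([0.3268, 0.205 ]), 1.0, 0.48)
(array([0.2681, 0.294 ]), 1.0, 0.56)Traceback (most recent call last):
  File "<stdin>", line 5, in <module>
IndexError: list index out of range
```

Candidates, in 784-px top-view pixels: grey disc casters at (306,345) and (486,335), a grey bar caster at (298,230), and pink look-alikes at (376,354), (271,407) and (217,442). The three grey ones fit the description, so I'll confirm them in one crop.

```bash
sed -i 's/>165/>190/' pick.py; python3 - <<'E'
from pick import *
r,c=find()
for x in r: print(x)
cv2.imwrite("pics/crop.png",np.hstack([cv2.resize(c["frame"][v-24:v+24,u-24:u+24],(260,260),interpolation=2) for u,v in((212,163),(218,246),(347,239))])[:,:,::-1])
E
```

```text
(array([ 0.769 , -0.3221]), 1.0, 0.0)
(array([ 0.7338, -0.0096]), 1.0, 0.05)
(array([ 0.7319, -0.293 ]), 1.62, 0.0)
(array([0.6188, 0.1646]), 4.29, 0.01)
(array([ 0.4467, -0.1472]), 1.0, 0.0)
(array([0.4284, 0.1467]), 1.08, 0.0)
(array([0.4123, 0.0329]), 1.08, 0.2)
(array([0.0562, 0.1044]), 1.67, 0.0)
```

View pics/crop.png

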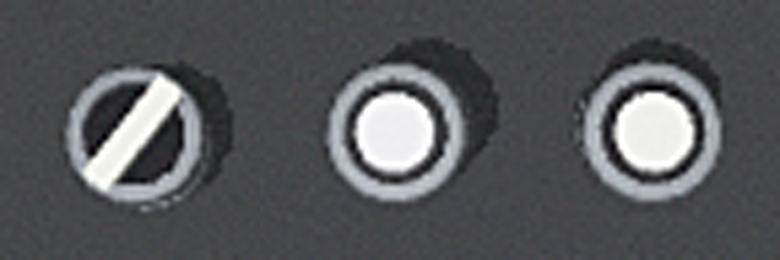

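The crop shows one bar-tagged and two disc-tagged grey casters, none of them pink. The bar goes to the reject box first.

```bash
python3 - <<'E'
from pick import *
if pick((.6188,.1646)): place((.499,.328),np.radians(1.5))
r,c=find()
for x in r: print(x)
np.savez("pics/t5",**{k:c[k] for k in("frame","intrinsics","view")})
E
```

```text
grip 0.05865914982319409 42.11255729198456 [-1.2 -2.1  5.6]
up 0.0582425734611094 43.09346258640289
over 0.05856336956288486 43.09371292591095
F [-0.3  0.1 -0.9]
t 26.9083
(array([ 0.769 , -0.3221]), 1.0, 0.0)
(array([ 0.7336, -0.0095]), 1.0, 0.05)
(array([ 0.7323, -0.2931]), 1.68, 0.0)
(array([ 0.4467, -0.1471]), 1.0, 0.0)
(array([0.4285, 0.1465]), 1.0, 0.0)
(array([0.4124, 0.0329]), 1.0, 0.21)
(array([0.0561, 0.1046]), 1.67, 0.0)
```

```bash
python3 - <<'E'
from pick import *
for tgt,keep in(((.4285,.1465),(.555,-.344)),((.4467,-.1471),(.465,-.343))):
    r,c=find(); d=[x[0] for x in r if x[1]<1.3 and x[2]<.1 and .35<x[0][0]<.7]
    p=min(d,key=lambda q:np.hypot(*(q-tgt))); print(p)
    if np.hypot(*(p-tgt))>.1 or p[1]<-.25: print("lost");break
    if pick(p): place(keep,np.radians(-1))
    else: print("no grip");break
r,c=find()
for x in r: print(x)
cv2.imwrite("pics/end.png",cv2.resize(c["frame"][:,:,::-1],(784,588)))
E
```

```text
[0.4284 0.1467]
grip 0.05858371653631926 40.969385504722595 [-1.6 -0.2  8.8]
up 0.05865582202788826 43.21860730648041
over 0.05873142444960351 43.21829795837402
F [-0.8 -1.3 -0.9]
t 38.075
[ 0.4467 -0.1471]
grip 0.05845646414046375 41.10039532184601 [-1.6  0.1  8.6]
up 0.05848288123947976 43.249974846839905
over 0.05867025103823649 43.25955927371979
F [ 0.2  0.2 -2. ]
t 50.5333
(array([ 0.769 , -0.3221]), 1.0, 0.0)
(array([ 0.7337, -0.0094]), 1.0, 0.05)
(array([ 0.7325, -0.2926]), 1.64, 0.0)
(array([ 0.5553, -0.3439]), 1.0, 0.02)
(array([0.4656, 0.3608]), 4.1, 0.0)
(array([ 0.4646, -0.3425]), 1.0, 0.02)
(array([0.4124, 0.0329]), 1.0, 0.21)
(array([0.0562, 0.1044]), 1.67, 0.0)
```

View pics/end.png

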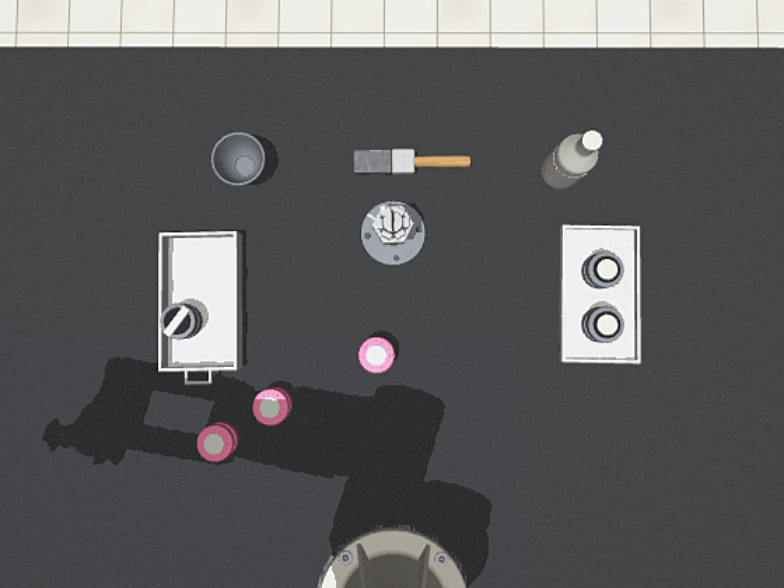

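The picture shows both disc casters in the keep tray. The bar caster was knocked aside inside the reject box, to about pixel (180,321), next to the wall. I'll check close up that it lies flat.

```bash
python3 - <<'E'
from h import *
bot.reach((.40,.33,.22),quat(0)); c=cam("wrist")
u,v=map(int,proj(c,(.48,.34,.03))); f=c["frame"][max(v-100,0):v+100,max(u-130,0):u+130]
cv2.imwrite("pics/box.png",cv2.resize(f,None,fx=3,fy=3,interpolation=2)[:600,:,::-1]); print(u,v)
m=((c["frame"].min(2)>190)).astype(np.uint8)
E
```

```text
271 102
```

View pics/box.png

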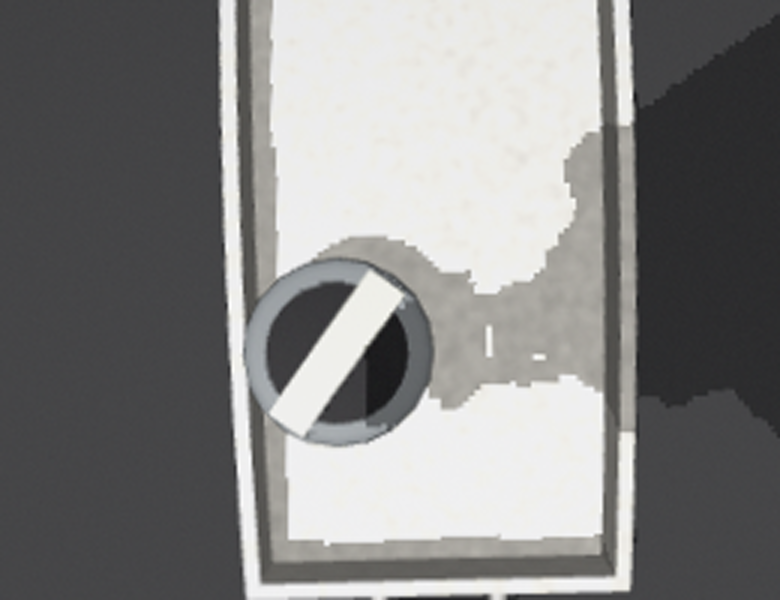

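The bar caster lies flat inside the box against its long wall, about 30 mm off centre where 45 mm is allowed. Handing in.

```bash
python3 -c "
from workcell import *
bot.dwell(.3); print(hand_in(), get_obs()['time_s'])"
```

```text
the job is handed in; nothing more can be done
the job is handed in; nothing more can be done
```

The job is handed in with no verdict shown: the nut was tightened past snug until the first slot met the cotter hole, both disc-tagged casters are in the keep tray, and the one bar-tagged caster, knocked aside after I placed it, still lies flat in the reject box.

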